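# Lay out a driver module on its base plate

## Robot

A 7-joint arm with a two-finger parallel gripper is mounted at the origin on the work surface. World frame = base frame: x ahead of the robot, y to its left, z up, the work surface at z = 0. Lengths are in m, angles in rad, forces in N, time in s.
With the tool pointing down it reaches from about 0.4 to 0.85 m from the base axis. Payload 10.4 kg.
Tool frame: the origin (TCP) lies at the very end of the fingers, on their centre line; the grasp point (between the pads) lies 19 mm behind it; z points along the fingers, y is the line along which they close (so a half turn about z gives the same grasp; the last joint's range is limited). The gripper opens to 87 mm and grips with 3 to 60 N. Pads are 19 mm wide; open, the fingers measure 117 mm over their backs; the gripper's body (75 mm by 190 mm) begins 51 mm behind the grasp point.
Start: joints at [1.11, 0.332, -0.065, 1.46, 0.022, 1.35, -0.088], TCP at [0.265, -0.566, 0.223] pointing down, gripper open.
Joint ranges: [-2.6, 2.6], [-0.5, 2.12], [-1.47, 1.34], [0.16, 2.42], [-1.27, 4.41], [0.06, 2.06], [-2.6, 2.6]. Speed limits (rad/s): [2.22, 2.22, 2.79, 2.79, 3.14, 3.14, 3.14].

## Interface

Orientations are given as [roll, pitch, yaw] about the fixed x, y, z axes, in that order (R = Rz(yaw) Ry(pitch) Rx(roll)).
In Python, from station import robot gives the robot as it stands.
- The arm moves only by the tool jog_arm, never from a script. Its argument "plan" is a list that holds one entry, the list of rows, each a list of 5 numbers: the shift along the tool's x, y, z in m, then the turn about the tool's z in degrees, then the opening, from 0 (shut) to 1 (fully open). A call has 1 to 10 rows; each row shifts and turns the commanded pose from where the row before left it, along the tool's axes as they then stand; what a row does not reach is not made up. A row lasts 1/10 s, in which the tool goes at most 50 mm and 8.59 degrees, less where a joint would pass 70% of its speed; a pose out of reach is approached as far as the arm can. A call with a gripper value outside its range is refused whole. The fingers move at their own pace and stop on an object; "squeeze" is the grip in N (left out, the last holds). Time passes only in rows, so rows that do not move let the fingers close. It gives the time, the measured TCP pose, the force, the opening and the grip force at its end, in the units of the state.
- robot.get_obs(): the state, without advancing time (a new reading comes with each control period).
- robot.grab_frame(name): name is "side" or "top" or "wrist"; returns a dict with "pixels" (400x640x3 uint8, red, green, blue), "fx", "fy", "cx", "cy" (pixels), "R" (3x3) and "t" (3): a world point X has camera coordinates R X + t. Camera axes: x right, y down, z forward; pixel columns grow to the right and rows downward; lengths in m; the calibration is good to about 2 mm. A picture is of the moment at which its call begins. There is no depth.
- robot.hand_in(): hands the job in; it is judged then, once.
The state is a dict: "time_s": time; "qpos": joint angles; "joint_vel": joint speeds; "joint_efforts": joint torques, N m; "eef_pos": TCP position; "orientation": TCP orientation; "wrist_force": force on the tool from outside, world axes, zero at the start; "ft_torque": the same for the moment, N m; "finger_gap": opening from 0.0 (shut) to 1.0 (fully open); "finger_force": force on a finger pad.
Only numpy, scipy, OpenCV 4.12 (cv2) and the standard library are available. Lean on these libraries where they do the work, as an engineer would, in place of code of your own. Each camera call takes 0.05 s, during which the arm holds its last target. There are 200 camera calls.

## Task

Lay out the loose parts on the dark base plate, each centred in a white outline and square to it: the heatsink in the middle, between the transformer and the green terminal block; the blue capacitor, standing, directly behind the transformer (away from the robot); and the orange relay, label up, directly in front of the terminal block (robot's side). Set the black fan, hub up, squarely on top of the heatsink. Leave the tape roll, the blue bin and the screwdriver where they are.

Things in the scene. Friction and masses are not known exactly. Their poses are not given: they have to be found in the camera images.
- plate: Fixed dark steel plate, 200 mm (x) by 220 mm (y), on a red pad 240 x 260 mm of the same body. Origin: centre of the pad's underside, on the bench; plate's top 9 mm above it, z up; x points away from the robot (turned at most 0.3 rad). Nine white square outlines, 54 mm a side, square to the plate: centres at x = -68, 0, +68 mm (front, middle, back row) and y = -75, 0, +75 mm.
- transformer: Transformer, dark steel core with a yellow winding, 44 x 44 mm, 36 mm high, bolted on the plate in the outline at x = 0 and y = +75 or -75 mm of the plate (which of them changes). Origin at the centre of its underside on the plate's top, axes parallel to the plate's.
- terminal_block: Green screw-terminal block, 48 mm along x, 24 mm along y, 23 mm high, bolted on the plate in the middle row's other end outline, across the middle one from the transformer. Origin at the centre of its underside on the plate's top, axes parallel to the plate's.
- heatsink: Loose bare aluminium finned heatsink, 48 x 48 mm, 24 mm high, 0.1 kg, fins upright and running along its x, flat across their tops. Lies on the bench fins up. Origin at the centre of its underside, z up. Either way round by quarter turns is square.
- fan: Loose square black cooling fan with a white hub, 40 x 40 mm, 12 mm thick, 0.04 kg, lying flat on the bench hub up. Origin at the centre of its underside, x and y along its sides, z up. Either way round by quarter turns is square.
- capacitor: Loose blue can capacitor with a bare metal top, a cylinder 30 mm across and 42 mm high, 0.05 kg, standing on the bench. Origin at the centre of its underside, z up.
- relay: Loose orange relay, a box 36 mm along x, 30 mm along y, 28 mm high, 0.04 kg, a pale label on its top, standing on the bench. Origin at the centre of its underside, z up. Either way round by quarter turns is square.
- tape_roll: Bystander: brown cardboard tape roll, 90 mm across, 50 mm high, standing on the bench beyond the work. Origin at the centre of its underside.
- parts_bin: Bystander: blue open bin, 90 mm along x, 120 mm along y, 50 mm high, beyond the work. Origin at the centre of its underside.
- screwdriver: Bystander: screwdriver lying on the bench beyond the plate, roughly across the robot's view. Origin near the middle of its length, on the bench.
Not all that is in view belongs to the job. What is meant by the fan is not yellow, and is the larger of those in its own colour.

How it is judged:
By the outcome, as a careful person would: the job done as asked, in the order asked, and still so for the second after the job is handed in, with the robot touching nothing.
It also fails if it takes over 106 s, if anything falls off the work surface, if the arm or the gripper's body presses on something with over 40 N, if the wrist force passes 120 N, or if a joint passes its speed limit or range.

## Working session

There is one attempt and no reset: what is moved stays moved. The work goes in short steps, Python scripts to look and compute and a tool call to move; the robot and the scene stay as the last step left them, time stands still between calls to the robot, and variables do not carry over. Pictures are saved under pics/ and viewed, at most 18 in all, crops included, and the job is handed in when it is done.

Besides the shell and the picture viewer there is one more tool, called after "Emit:" by a JSON object that holds its "api" and its "payload". jog_arm: Moves the arm, as the interface text tells. Its arguments: {"type":"object","properties":{"plan":{"type":"array","items":{"type":"array","items":{"type":"array","items":{"type":"number"}}}},"squeeze":{"type":"number"}},"required":["plan"]}

```bash
ls; mkdir -p pics; python3 - <<'E'
from station import robot
import cv2, json
o=robot.get_obs(); print({k:(v if not hasattr(v,'tolist') else v.tolist()) for k,v in o.items()})
for n in ("side","top"):
    f=robot.grab_frame(n); cv2.imwrite(f"pics/{n}0.png",f["pixels"][:,:,::-1])
    print(n,f["fx"],f["cx"],f["cy"],f["R"],f["t"])
E
```

```text
pics
{'time_s': 0.0, 'qpos': [1.1104031393265894, 0.33286055296609074, -0.06468903959191581, 1.4609750499856835, 0.021613899713143248, 1.3499085267554507, -0.08849937067371194], 'joint_vel': [0.000287304486155023, -0.000193128931676136, -0.0007647760986915444, -0.0008581875985026115, 0.0002772142627359654, -5.3807089204599174e-05, -0.0009734034765295886], 'joint_efforts': [-0.001008990584523417, -62.324209213256836, 0.02482835145201534, -38.989466428756714, -0.06132852053269744, 0.03985709510743618, 0.00011334974260535091], 'eef_pos': [0.2647746895528437, -0.5656962029887004, 0.22174488940271112], 'orientation': [-3.1401396621852937, 8.668113556975499e-05, 0.43780827400775424], 'wrist_force': [0.48930390151821984, -0.2877686525524283, 0.028534708638783372], 'ft_torque': [0.01462510487255778, -0.018340396038944218, 0.001129269081584756], 'finger_force': 0.0, 'finger_gap': 1.0016571926588131}
side 469.01672652178706 317.2135607313865 205.90104367525453 [[-0.98745642 -0.15782014  0.00475591]
 [-0.08238808  0.48932637 -0.86820038]
 [ 0.13469231 -0.85770187 -0.49619097]] [0.53130305 0.09297126 1.03881322]
top 376.5039938894326 312.96190352190064 201.37401941205613 [[ 0.09523937 -0.99544339 -0.00468197]
 [-0.97522052 -0.092359   -0.20103419]
 [ 0.19968573  0.02371233 -0.97957304]] [-0.04628634  0.55261499  0.8027702 ]
```

View pics/top0.png

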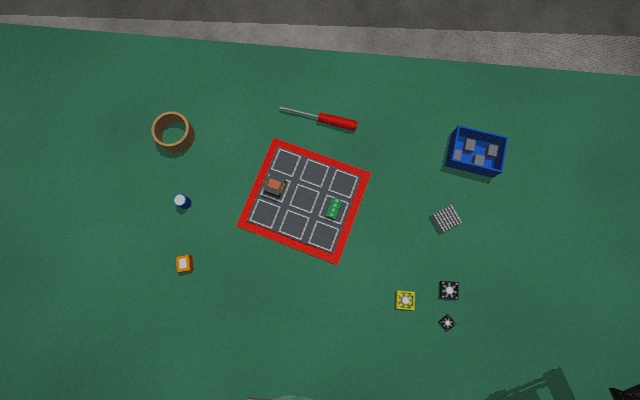

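View pics/side0.png

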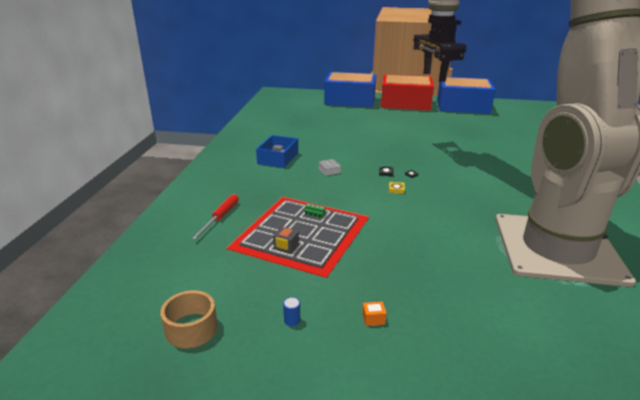

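In the top view, the fan candidates are the yellow one (405,300), the larger black one (449,290) and the smaller black one (447,323). By the description I choose (449,290). The other parts are the heatsink (447,218), the capacitor (182,201; not the blue bin at 477,152) and the relay (184,264). The transformer is at (275,186) and the terminal block at (334,208). I'll check the fan choice in a crop while measuring.

```bash
cat > h.py <<'E'
import numpy as np, cv2
def ray(f,uv):
    uv=np.atleast_2d(uv).astype(float)
    d=np.c_[(uv[:,0]-f["cx"])/f["fx"],(uv[:,1]-f["cy"])/f["fy"],np.ones(len(uv))]@np.array(f["R"])
    return -np.array(f["R"]).T@np.array(f["t"]), d/np.linalg.norm(d,axis=1)[:,None]
def onz(f,uv,z):
    c,d=ray(f,uv); return (c+d*((z-c[2])/d[:,2])[:,None])[:,:2]
def tri(f1,p1,f2,p2):
    A=np.zeros((3,3)); b=np.zeros(3)
    for f,p in ((f1,p1),(f2,p2)):
        c,d=ray(f,p); P=np.eye(3)-np.outer(d[0],d[0]); A+=P; b+=P@c
    return np.linalg.solve(A,b)
def proj(f,X):
    q=np.array(f["R"])@np.asarray(X,float)+np.array(f["t"]); return np.array([f["fx"]*q[0]/q[2]+f["cx"],f["fy"]*q[1]/q[2]+f["cy"]])
def mask(f,lo,hi,win=None,grow=0):
    m=cv2.inRange(cv2.cvtColor(f["pixels"],cv2.COLOR_RGB2HSV),np.array(lo),np.array(hi))
    if win is not None:
        k=np.zeros_like(m); x0,y0,x1,y1=[int(v) for v in win]; k[max(y0,0):y1,max(x0,0):x1]=1; m=m*k
    return m
def blob(m,close=0):
    if close: m=cv2.morphologyEx(m,cv2.MORPH_CLOSE,np.ones((close,close),np.uint8))
    cs,_=cv2.findContours(m,cv2.RETR_EXTERNAL,cv2.CHAIN_APPROX_NONE)
    return max(cs,key=cv2.contourArea)[:,0,:]
def cen(c):
    m=cv2.moments(c.reshape(-1,1,2)); return np.array([m["m10"],m["m01"]])/m["m00"]
def rect(f,pts,z):
    """min-area rectangle on plane z: centre, sizes (mm), angle of one side folded to +-45 deg"""
    (x,y),(w,h),a=cv2.minAreaRect((onz(f,pts,z)*1000).astype(np.float32))
    if a>45: a-=90; w,h=h,w
    return np.round([x,y,w,h,a],1)
E
python3 - <<'E'
from h import *; from station import robot
T=robot.grab_frame("top"); S=robot.grab_frame("side")
print("cams",ray(T,[0,0])[0],ray(S,[0,0])[0])
W=([0,0,140],[179,70,255])
# plate outlines
for f,win in ((T,(235,135,375,265)),(S,(228,195,372,275))):
    m=mask(f,*W,win); p=np.argwhere(m>0)[:,::-1]; print("outl",len(p),rect(f,p,.009))
    r=blob(mask(f,[0,150,90],[6,255,255],win)|mask(f,[174,150,90],[179,255,255],win)); print("pad",rect(f,r,.004),rect(f,r,0))
wins={"heatsink":((428,200,466,236),(315,155,345,178),W),
"hub":((436,278,462,303),(376,164,396,178),W),
"label":((172,252,196,276),(362,298,388,314),W),
"captop":((170,190,194,212),(280,294,304,309),W),
"relay":((165,245,205,285),(355,295,395,335),([5,120,100],[22,255,255])),
"cap":((165,185,200,220),(275,290,308,330),([105,100,40],[130,255,255])),
"trans_or":((262,172,290,200),(272,222,302,255),([3,80,80],[20,255,255])),
"term":((320,190,350,225),(300,200,330,220),([45,150,60],[85,255,255]))}
for n,(a,b,c) in wins.items():
    ca=blob(mask(T,*c,a),5 if n=="heatsink" else 0); cb=blob(mask(S,*c,b),5 if n=="heatsink" else 0)
    X=tri(T,cen(ca),S,cen(cb)); print(n,cen(ca).round(1),cen(cb).round(1),"xyz mm",(X*1000).round(1), rect(T,ca,X[2]))
m=T["pixels"]; c1=cv2.resize(m[185:340,385:475],None,fx=3.5,fy=3.5,interpolation=cv2.INTER_CUBIC)
cv2.imwrite("pics/crop1.png",c1[:,:,::-1])
E
```

```text
cams [ 0.383028   -0.01407201  0.89724984] [0.39237818 0.92934908 0.59364059]
outl 919 [570.1  30.  193.2 207.6 -15.4]
pad [569.8  29.8 240.4 259.6 -15.4] [570.6  30.  241.5 260.8 -15.4]
outl 928 [570.3  26.3 195.6 218.4 -15.4]
pad [570.1  33.6 240.3 261.5 -15.5] [571.3  27.6 241.9 263.3 -15.5]
heatsink [447.4 218.1] [329.3 163.3] xyz mm [ 551.7 -310.8   22.5] [ 551.6 -310.4   46.5   48.6   33.3]
hub [449.3 290. ] [385.6 169.5] xyz mm [ 387.7 -323.5    9.7] [ 387.  -323.9   15.    13.9  -42.1]
label [182.3 263.2] [374.3 307.3] xyz mm [389.1 290.4  27.5] [388.4 290.   20.4  16.    9.6]
captop [179.1 199.5] [291.2 302. ] xyz mm [533.1 317.   42. ] [532.5 317.1  21.4  23.6   5.4]
relay [182.8 263. ] [373.9 313.3] xyz mm [389.4 293.4  16.1] [389.2 293.6  36.6  31.9  14. ]
cap [185.7 203.3] [291.4 315.6] xyz mm [532.8 313.3   6.9] [536.  318.5  34.5  31.4   4.5]
trans_or [273.6 183.8] [285.4 232.1] xyz mm [590.7 102.2  43.7] [590.3 101.9  20.4  29.9 -13.5]
term [333.1 208.5] [314.3 210.3] xyz mm [550.8 -42.   18.4] [551.2 -42.9  49.3  24.  -14.6]
```

View pics/crop1.png

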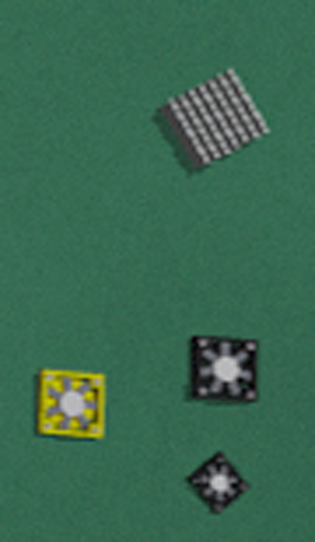

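The crop shows the larger black fan at crop (226,368), which is top-view pixel (449,290). The small black fan (218,482) and the yellow one (72,404) are clear of it. Its hub is white, so this is the one. I start with the heatsink, approaching above it with the yaw at 33.3°.

Emit:
{"api": "jog_arm", "payload": {"plan": [[[0.037,-0.011,0.003,0,1],[0.037,-0.011,0.003,0,1],[0.037,-0.011,0.003,0,1],[0.037,-0.011,0.003,0,1],[0.037,-0.011,0.003,0,1],[0.037,-0.011,0.003,0,1],[0.037,-0.011,0.003,0,1],[0.037,-0.011,0.003,0,1],[0.037,-0.011,0.003,0,1],[0.035,-0.011,0.003,-8.2,1]]]}}

```text
time_s: 1.2
eef_pos: [0.5528, -0.309, 0.1923]
orientation: [-3.142, 0.0, 0.582]
wrist_force: [0.5, 0.7, 0.5]
finger_gap: 1.002
finger_force: 0.0
```

```bash
cat >> h.py <<'E'
def go(o,x,y,z,yaw):
    """shift left to go in the present tool axes (mm), turn (deg), for target TCP mm / yaw deg (mod 180)"""
    p=np.array(o["eef_pos"])*1000; ps=o["orientation"][2]; c,s=np.cos(ps),np.sin(ps); d=np.array([x,y,z])-p
    t=-((yaw-np.degrees(ps)+90)%180-90)
    print("at",p.round(1),"yaw %.2f"%np.degrees(ps),"q7 %.2f"%o["qpos"][6],"t %.1f"%o["time_s"],"| shift",np.round([c*d[0]+s*d[1],s*d[0]-c*d[1],-d[2]],1),"turn %.1f"%t)
E
python3 - <<'E'
from h import *; from station import robot
o=robot.get_obs(); go(o,551.6,-310.5,100,33.3)
f=robot.grab_frame("wrist"); cv2.imwrite("pics/w1.png",f["pixels"][:,:,::-1])
print(f["fx"],f["cx"],f["cy"],ray(f,[320,200]),np.array(f["R"]).round(2), proj(f,np.array([.5516,-.3105,.024])))
np.save("pics/w1.npy",f,allow_pickle=True)
E
```

```text
at [ 552.8 -309.   192.3] yaw 33.33 q7 -0.63 t 1.2 | shift [-1.8  0.6 92.3] turn 0.0
325.0179688306615 319.78664353805857 195.9286220360534 (array([ 0.61186627, -0.27042698,  0.35640786]), array([[-0.22644887, -0.14971509, -0.96244808]])) [[ 0.55 -0.84  0.  ]
 [-0.81 -0.53  0.26]
 [-0.22 -0.14 -0.97]] [320.13112769 180.3113677 ]
```

View pics/w1.png

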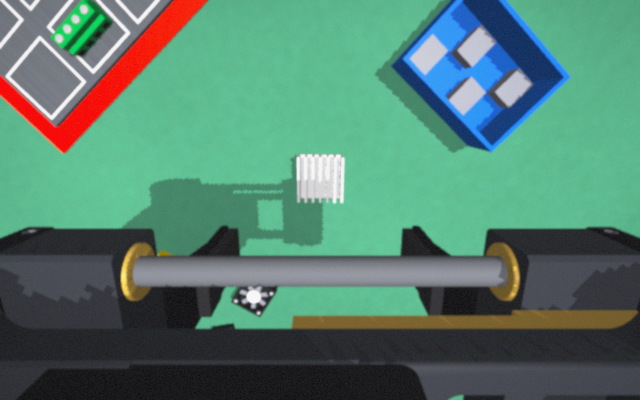

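The wrist view shows the heatsink at about (320,179), centred between the fingers, with its fins along the tool's x. The bin is at (480,80) and the plate's corner is at upper left. I'll go down part way and measure from both heights.

Emit:
{"api": "jog_arm", "payload": {"plan": [[[-0.001,0,0.03,0,1],[-0.001,0,0.03,0,1],[0,0,0.03,0,1],[0,0,0,0,1]]]}}

```text
time_s: 1.65
eef_pos: [0.5472, -0.3105, 0.0982]
orientation: [-3.135, 0.004, 0.581]
wrist_force: [-0.4, 0.9, -0.5]
finger_gap: 1.002
finger_force: 0.0
```

```bash
python3 - <<'E'
from h import *; from station import robot
f1=np.load("pics/w1.npy",allow_pickle=True).item()
f=robot.grab_frame("wrist"); W=([0,0,150],[179,60,255]); C=[]
for g in (f1,f):
    u=proj(g,[.5516,-.3105,.024]); r=34*.33/ .33*(1 if g is f1 else 1.4)
    c=blob(mask(g,*W,(u[0]-r,u[1]-r,u[0]+r,u[1]+r)),7); C.append(c); print(u.round(1),cen(c).round(1),c.min(0),c.max(0),rect(g,c,.024))
# height from the width ratio: top corners' spread in two views
h=[(c[:,0].min()+0,c[:,1].min()+0) for c in C]; g=[(c[:,0].max(),c[:,1].min()) for c in C]
print("TL",tri(f1,h[0],f,h[1])*1000,"TR",tri(f1,g[0],f,g[1])*1000,"cen",tri(f1,cen(C[0]),f,cen(C[1]))*1000)
go(robot.get_obs(),551.6,-310.5,10,33.3)
cv2.imwrite("pics/w2.png",f["pixels"][:,:,::-1])
E
```

```text
[320.1 180.3] [319.9 177.9] [296 154] [344 203] [ 552.8 -309.4   52.3   49.9   32.5]
[323.3 199.3] [322.7 195.3] [290 162] [356 229] [ 553.3 -309.    52.7   49.8   33.3]
TL [ 557.69330741 -274.70542708    1.82184395] TR [ 586.65805726 -318.94075584    1.20991511] cen [ 552.08390559 -309.79136878   15.40205242]
at [ 548.6 -311.1  101. ] yaw 33.27 q7 -0.64 t 1.7 | shift [ 2.8  1.1 91. ] turn -0.0
```

Emit:
{"api": "jog_arm", "payload": {"plan": [[[0.003,0.001,0.025,0,1],[0,0,0.025,0,1],[0,0,0.025,0,1],[0,0,0.015,0,1],[0,0,0.004,0,1],[0,0,0,0,1]]], "squeeze": 12}}

```text
time_s: 2.3
eef_pos: [0.5535, -0.311, 0.0095]
orientation: [3.141, -0.0, 0.581]
wrist_force: [-0.8, -0.2, 0.4]
finger_gap: 0.999
finger_force: 0.0
```

```bash
python3 - <<'E'
from h import *; from station import robot
go(robot.get_obs(),552.5,-309.8,4,33.3)
E
```

```text
at [ 553.5 -311.     9.5] yaw 33.28 q7 -0.66 t 2.3 | shift [-0.2 -1.6  5.5] turn -0.0
```

Emit:
{"api": "jog_arm", "payload": {"plan": [[[0,-0.0015,0.0055,0,1],[0,0,0,0,0.5],[0,0,0,0,0.5],[0,0,0,0,0.4],[0,0,0,0,0.3],[0,0,0,0,0.3],[0,0,0,0,0.3],[0,0,0,0,0.3]]], "squeeze": 12}}

```text
time_s: 3.1
eef_pos: [0.5523, -0.3095, 0.0032]
orientation: [3.141, -0.0, 0.581]
wrist_force: [0.6, -1.0, 0.3]
finger_gap: 0.551
finger_force: 12.0
```

Emit:
{"api": "jog_arm", "payload": {"plan": [[[0,0,-0.03,0,0.3],[0,0,-0.035,0,0.3],[0,0,-0.035,0,0.3],[0.022,-0.03,0,0,0.3],[0.022,-0.03,0,0,0.3],[0.022,-0.03,0,0,0.3],[0.022,-0.03,0,0,0.3],[0.022,-0.03,0,0,0.3],[0.022,-0.03,0,0,0.3],[0.022,-0.03,0,0,0.3]]]}}

```text
time_s: 4.1
eef_pos: [0.5655, -0.048, 0.1031]
orientation: [3.141, 0.0, 0.581]
wrist_force: [0.5, 0.8, -0.6]
finger_gap: 0.547
finger_force: 12.0
```

Emit:
{"api": "jog_arm", "payload": {"plan": [[[0.022,-0.03,0,0,0.3],[0.022,-0.03,0,0,0.3],[0,0,0,-8.3,0.3],[0,0,0,-8.3,0.3],[0,0,0,-8.3,0.3],[0,0,0,-8.3,0.3],[0,0,0,-8.1,0.3],[0,0,0,0,0.3],[0,0,0,0,0.3]]]}}

```text
time_s: 5.0
eef_pos: [0.5695, 0.0248, 0.1029]
orientation: [-3.141, 0.0, 1.297]
wrist_force: [-0.1, 0.1, -1.0]
finger_gap: 0.547
finger_force: 12.0
```

```bash
python3 - <<'E'
from h import *; from station import robot
go(robot.get_obs(),570,30,14,74.6)
f=robot.grab_frame("wrist"); go(robot.get_obs(),570,30,14,74.6)
cv2.imwrite("pics/w3.png",f["pixels"][:,:,::-1]); np.save("pics/w3.npy",f,allow_pickle=True)
E
```

```text
at [569.5  24.8 102.9] yaw 74.33 q7 -0.55 t 5.0 | shift [ 5.2 -0.9 88.9] turn -0.3
at [569.5  24.8 103. ] yaw 74.35 q7 -0.55 t 5.0 | shift [ 5.1 -0.9 89. ] turn -0.3
```

View pics/w3.png

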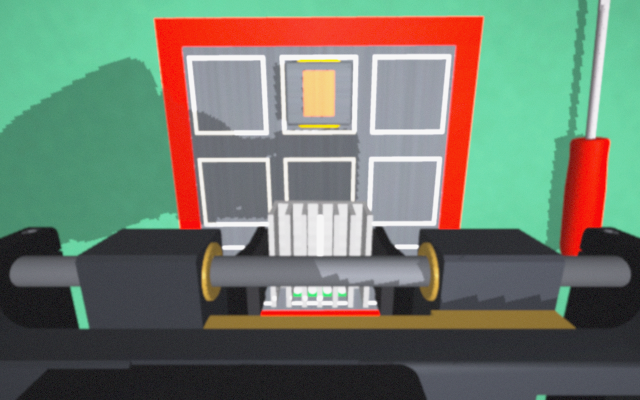

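The wrist view shows the plate ahead with outlines at (228,95), (319,95; transformer), (411,95), (236,190), (320,190; empty middle) and (405,190). The heatsink is held square at (320,240). I'll refine the plate pose and the in-hand offset.

```bash
cat >> h.py <<'E'
def plate(f,p0=(570.,30.),yaw0=-15.4,z=.009):
    """plate pose from the outlines' inner contours: the centres of those seen, fitted rigidly"""
    m=mask(f,[0,0,170],[179,50,255]); cs,hi=cv2.findContours(m,cv2.RETR_CCOMP,cv2.CHAIN_APPROX_NONE)
    a=np.radians(yaw0); R=np.array([[np.cos(a),-np.sin(a)],[np.sin(a),np.cos(a)]]); A=[];B=[];yw=[]
    for c,h in zip(cs,hi[0]):
        if h[3]<0 or cv2.contourArea(c)<150: continue
        x,y,w,hh,an=rect(f,c[:,0,:],z)
        if not(46<w<55 and 46<hh<55): continue
        q=R.T@(np.array([x,y])-p0); k=np.array([68,75])*np.round(q/[68,75])
        if np.linalg.norm(q-k)>15: continue
        A.append(k);B.append([x,y]);yw.append(an)
    A=np.array(A);B=np.array(B); a0=A-A.mean(0); b0=B-B.mean(0)
    th=np.arctan2((a0[:,0]*b0[:,1]-a0[:,1]*b0[:,0]).sum(),(a0*b0).sum()) if len(A)>1 else np.radians(np.mean(yw))
    R=np.array([[np.cos(th),-np.sin(th)],[np.sin(th),np.cos(th)]]); t=B.mean(0)-R@A.mean(0)
    res=B-(A@R.T+t); print("outlines",A.tolist(),"plate",t.round(1),"yaw %.2f"%np.degrees(th),"sides",np.round(yw,1),"max res %.1f"%np.abs(res).max(),"dist ratio %.3f"%(np.linalg.norm(b0)/max(np.linalg.norm(a0),1)))
    return t,R,np.degrees(th)
E
python3 - <<'E'
from h import *; from station import robot
f=np.load("pics/w3.npy",allow_pickle=True).item(); o=robot.get_obs()
t,R,y=plate(f)
plate(robot.grab_frame("top"))
for n,k in (("cap",(68,75)),("relay",(-68,-75))): print(n,(t+R@np.array(k)).round(1))
# in-hand: heatsink far top edge
m=mask(f,[0,0,120],[179,40,255],(262,150,378,226)); 
rows=[int(np.argmax(m[195:226,c]>0)+195) for c in range(285,356,5)]; print(rows)
c=m[205:226].max(0).nonzero()[0]; print("cols",c.min(),c.max())
p=np.array(o["eef_pos"])*1000; ps=o["orientation"][2]
for r in (np.percentile(rows,20),np.median(rows)):
  q=onz(f,[[320,r]],.1235)[0]*1000-p[:2]; print("edge in tool x,y",q@[np.cos(ps),np.sin(ps)],q@[np.sin(ps),-np.cos(ps)])
E
```

```text
outlines [[-68.0, 75.0], [0.0, 75.0]] plate [570.8  30.1] yaw -14.76 sides [-15.7 -15.7] max res 0.3 dist ratio 1.010h.py:47: RuntimeWarning: Mean of empty slice.
  A=np.array(A);B=np.array(B); a0=A-A.mean(0); b0=B-B.mean(0)
  ret = ret.dtype.type(ret / rcount)
  return _methods._mean(a, axis=axis, dtype=dtype,
h.py:49: RuntimeWarning: Mean of empty slice.
  R=np.array([[np.cos(th),-np.sin(th)],[np.sin(th),np.cos(th)]]); t=B.mean(0)-R@A.mean(0)
Traceback (most recent call last):
  File "h.py", line 49, in plate
    R=np.array([[np.cos(th),-np.sin(th)],[np.sin(th),np.cos(th)]]); t=B.mean(0)-R@A.mean(0)
                                                                                ~^~~~~~~~~~
ValueError: matmul: Input operand 1 does not have enough dimensions (has 0, gufunc core with signature (n?,k),(k,m?)->(n?,m?) requires 1)
```

```bash
sed -i 's/46<w<55 and 46<hh<55/41<w<58 and 41<hh<58/; s/\[0,0,170\],\[179,50,255\]/[0,0,vmin],[179,60,255]/; s/z=.009):/z=.009,vmin=170):/' h.py
python3 - <<'E'
from h import *; from station import robot
f=np.load("pics/w3.npy",allow_pickle=True).item(); o=robot.get_obs()
for v in (150,185,200,215): t,R,y=plate(f,vmin=v)
r=blob(mask(f,[0,170,120],[8,255,255],(140,10,500,160))); r=r[r[:,1]<22]; l=np.polyfit(r[:,0],r[:,1],1)
P=onz(f,[[170,np.polyval(l,170)],[470,np.polyval(l,470)]],.004); d=P[1]-P[0]; print("pad far edge yaw",np.degrees(np.arctan2(d[1],d[0])),l)
m=mask(f,[0,0,120],[179,40,255],(262,150,378,226)); 
rows=[int(np.argmax(m[195:226,c]>0)+195) for c in range(285,356,5)]; print(rows)
c=m[205:226].max(0).nonzero()[0]; print("cols",c.min(),c.max())
p=np.array(o["eef_pos"])*1000; ps=o["orientation"][2]
for r in (np.percentile(rows,20),np.median(rows)):
  q=onz(f,[[320,r]],.1235)[0]*1000-p[:2]; print("edge in tool x,y",q@[np.cos(ps),np.sin(ps)],q@[np.sin(ps),-np.cos(ps)])
E
```

```text
outlines [[-68.0, -0.0]] plate [569.8  29.7] yaw -15.30 sides [-15.3] max res 0.0 dist ratio 0.000
outlines [[0.0, 75.0], [-68.0, 75.0], [68.0, 75.0]] plate [570.5  29.8] yaw -15.22 sides [-15.7 -15.7 -15.7] max res 0.8 dist ratio 1.011
outlines [[-68.0, 75.0], [68.0, 75.0], [0.0, 75.0]] plate [570.3  29.9] yaw -15.32 sides [-15.4 -15.7 -14.7] max res 0.7 dist ratio 1.010
outlines [[-68.0, 75.0], [68.0, 75.0], [0.0, 75.0]] plate [570.3  29.8] yaw -15.37 sides [-15.7 -15.5 -15.7] max res 0.7 dist ratio 1.010
pad far edge yaw -15.387210031321786 [-5.86241223e-03  1.98818999e+01]
[195, 199, 199, 199, 200, 199, 199, 199, 199, 195, 200, 195, 200, 195, 195]
cols 262 377
edge in tool x,y 32.260078819673204 0.21997721605901965
edge in tool x,y 30.363059717385557 0.21783610504105333
```

```bash
python3 - <<'E'
from h import *; from station import robot
f=np.load("pics/w3.npy",allow_pickle=True).item()
cv2.imwrite("pics/w3c.png",cv2.resize(f["pixels"][180:235,255:385],None,fx=5,fy=5,interpolation=cv2.INTER_CUBIC)[:,:,::-1])
o=robot.get_obs(); p=np.array(o["eef_pos"]); ps=o["orientation"][2]; X=np.array([np.cos(ps),np.sin(ps),0]);Y=np.array([np.sin(ps),-np.cos(ps),0])
for z in (.0998,.1238):
  for y in (-.024,.024): print(z,y,proj(f,[*(p+X*.024+Y*y)[:2],z]).round(1))
E
```

```text
0.0998 -0.024 [274.6 198.6]
0.0998 0.024 [364.6 198.5]
0.1238 -0.024 [267.7 212.5]
0.1238 0.024 [371.4 212.4]
```

View pics/w3c.png

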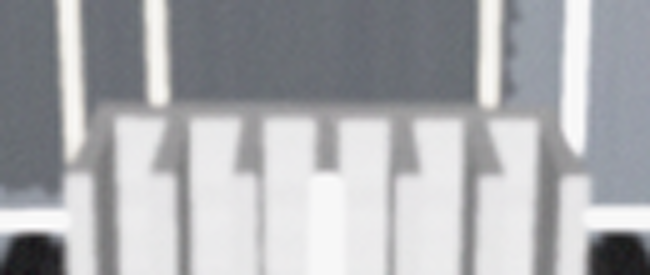

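The crop shows the heatsink's far top edge at about row 214 and its base edge at about row 200, against 212.5 and 198.6 expected. It therefore sits about 1 mm back in the hand, and I correct for that while lowering.

Emit:
{"api": "jog_arm", "payload": {"plan": [[[0.006,-0.001,0.02,-0.25,0.3],[0,0,0.025,0,0.3],[0,0,0.025,0,0.3],[0,0,0.012,0,0.3],[0,0,0.004,0,0.3],[0,0,0,0,0.3],[0,0,0,0,0.3]]]}}

```text
time_s: 5.8
eef_pos: [0.571, 0.031, 0.0182]
orientation: [3.14, -0.0, 1.306]
wrist_force: [-0.3, 0.4, -1.8]
finger_gap: 0.553
finger_force: 12.0
```

```bash
python3 - <<'E'
from h import *; from station import robot
go(robot.get_obs(),570,30.8,12.4,74.6)
E
```

```text
at [571.   31.   18.2] yaw 74.81 q7 -0.61 t 5.8 | shift [-0.5 -0.9  5.8] turn 0.2
```

Emit:
{"api": "jog_arm", "payload": {"plan": [[[0,-0.001,0.003,0.2,0.3],[0,0,0.0025,0,0.3],[0,0,0,0,0.3],[0,0,0,0,0.65],[0,0,0,0,0.75],[0,0,0,0,0.75],[0,0,-0.01,0,0.75],[0,0,-0.03,0,0.75],[0,0,-0.035,0,0.75],[0,0,-0.035,0,0.75]]]}}

```text
time_s: 6.8
eef_pos: [0.569, 0.0314, 0.1234]
orientation: [-3.141, -0.0, 1.303]
wrist_force: [0.7, -0.6, -0.4]
finger_gap: 0.749
finger_force: 0.0
```

```bash
python3 - <<'E'
from h import *; from station import robot
# cap: grip along plate y => yaw -15.4 (mod 180); pick yaw free for a round can
go(robot.get_obs(),533,317,130,165-15.4+15)
E
```

```text
at [569.   31.4 123.4] yaw 74.66 q7 -0.55 t 6.8 | shift [ 265.9 -110.3   -6.6] turn -89.9
```

Emit:
{"api": "jog_arm", "payload": {"plan": [[[0.038,-0.016,0,0,0.75],[0.038,-0.016,0,0,0.75],[0.038,-0.016,0,0,0.75],[0.038,-0.016,0,0,0.75],[0.038,-0.016,0,0,0.75],[0.038,-0.015,0,0,0.75],[0.038,-0.015,0,0,0.75],[0,0,0,0,0.75],[0,0,0,0,0.75]]]}}

```text
time_s: 7.7
eef_pos: [0.5331, 0.3181, 0.122]
orientation: [-3.142, -0.0, 1.305]
wrist_force: [0.8, -0.9, 0.1]
finger_gap: 0.75
finger_force: 0.0
```

```bash
cat >> h.py <<'E'
def snap(robot,name,x,y,z,yaw):
    f=robot.grab_frame("wrist"); go(robot.get_obs(),x,y,z,yaw); cv2.imwrite(f"pics/{name}.png",f["pixels"][:,:,::-1]); np.save(f"pics/{name}.npy",f,allow_pickle=True); return f
E
python3 - <<'E'
from h import *; from station import robot
f=snap(robot,"c1",533,317,50,74.6); T=robot.grab_frame("top")
print(proj(f,[.533,.317,.042]),proj(f,[.533,.317,0]))
u=proj(f,[.533,.317,.042]); c=blob(mask(f,[0,0,130],[179,60,255],(u[0]-50,u[1]-50,u[0]+50,u[1]+50)),3)
(e,ax,_)=cv2.fitEllipse(c); print("captop ellipse",e,ax, onz(f,[e],.042)*1000)
W=([0,0,120],[179,70,255])
hs=blob(mask(T,*W,(285,180,322,216)),0); print(len(hs))
u=proj(T,[.5702,.0299,.033]); print("hs proj in top",u)
cv2.imwrite("pics/t1.png",cv2.resize(T["pixels"][130:270,230:380],None,fx=4,fy=4,interpolation=cv2.INTER_CUBIC)[:,:,::-1])
E
```

```text
at [533.8 316.5 121.9] yaw 74.64 q7 -1.08 t 7.8 | shift [ 0.3 -0.9 71.9] turn 0.0
[319.96106871 203.27216969] [319.95104864 190.26995936]
captop ellipse (319.8677978515625, 204.2097625732422) (29.906112670898438, 30.986019134521484) [[532.72855606 316.28140653]]
101
hs proj in top [303.64555366 195.90675003]
```

View pics/t1.png

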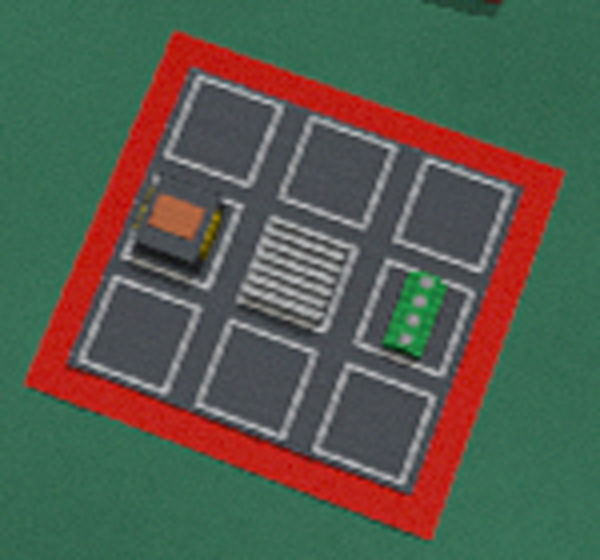

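View pics/c1.png

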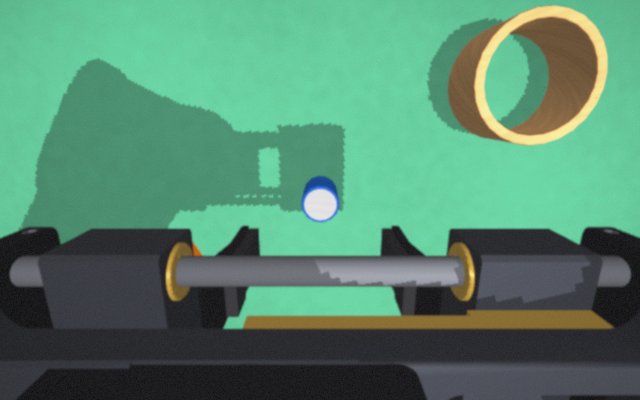

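The top crop shows the heatsink at (298,270) inside the middle outline, square to it with even margins. The wrist view shows the capacitor's top at (320,204), centred between the fingers, with the tape roll at (530,75) clear of them. Going down to grip.

Emit:
{"api": "jog_arm", "payload": {"plan": [[[0,-0.001,0.025,0,0.75],[0,0,0.03,0,0.75],[0,0,0.03,0,0.75],[0,0,0.02,0,0.75],[0,0,0.004,0,0.75],[0,0,0,0,0.75],[0,0,0,0,0.75]]]}}

```text
time_s: 8.5
eef_pos: [0.5337, 0.3171, 0.014]
orientation: [3.14, -0.001, 1.302]
wrist_force: [-0.1, 0.5, -0.1]
finger_gap: 0.748
finger_force: 0.0
```

Emit:
{"api": "jog_arm", "payload": {"plan": [[[0,0,0,0,0.5],[0,0,0,0,0.3],[0,0,0,0,0.15],[0,0,0,0,0.15],[0,0,0,0,0.15],[0,0,0,0,0.15],[0,0,0,0,0.15]]], "squeeze": 10}}

```text
time_s: 9.2
eef_pos: [0.5327, 0.3172, 0.0126]
orientation: [3.142, 0.0, 1.303]
wrist_force: [0.8, 0.8, 0.1]
finger_gap: 0.338
finger_force: 10.0
```

```bash
python3 - <<'E'
from h import *; from station import robot
o=robot.get_obs(); print(o["finger_gap"]*87,o["finger_force"]); go(o,655.7,84.1,100,74.6)
E
```

```text
29.41157130455567 10.000079980236478
at [532.7 317.2  12.6] yaw 74.64 q7 -1.14 t 9.2 | shift [-192.1  180.4  -87.4] turn 0.0
```

Emit:
{"api": "jog_arm", "payload": {"plan": [[[0,0,-0.03,0,0.15],[0,0,-0.03,0,0.15],[0,0,-0.03,0,0.15],[-0.028,0.026,0,0,0.15],[-0.028,0.026,0,0,0.15],[-0.028,0.026,0,0,0.15],[-0.027,0.026,0,0,0.15],[-0.027,0.026,0,0,0.15],[-0.027,0.025,0,0,0.15],[-0.027,0.025,0,0,0.15]]]}}

```text
time_s: 10.2
eef_pos: [0.6558, 0.0828, 0.1024]
orientation: [-3.142, 0.0, 1.302]
wrist_force: [0.8, -0.3, 0.5]
finger_gap: 0.342
finger_force: 10.0
```

Emit:
{"api": "jog_arm", "payload": {"plan": [[[0,0,0,0,0.15],[0,0,0,0,0.15],[0,0,0,0,0.15]]]}}

```text
time_s: 10.5
eef_pos: [0.6548, 0.0858, 0.1025]
orientation: [-3.141, -0.001, 1.304]
wrist_force: [-1.0, 0.1, 0.0]
finger_gap: 0.337
finger_force: 10.0
```

```bash
python3 - <<'E'
from h import *; from station import robot
f=snap(robot,"c2",655.7,84.1,23,74.6)
E
```

```text
at [654.8  86.  102.5] yaw 74.75 q7 -0.66 t 10.6 | shift [-1.6  1.4 79.5] turn 0.2
```

View pics/c2.png

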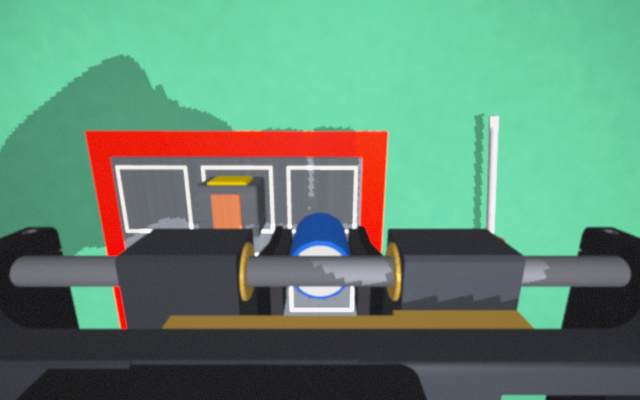

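The wrist view shows the capacitor held at (321,250), upright. The target outline's upper part is at (322,200) and the transformer is at (233,200). I'll check the in-hand offset and the outline's place.

```bash
python3 - <<'E'
from h import *; from station import robot
f=np.load("pics/c2.npy",allow_pickle=True).item(); o=robot.get_obs()
p=np.array(o["eef_pos"]); ps=o["orientation"][2]; X=np.array([np.cos(ps),np.sin(ps),0]);Y=np.array([np.sin(ps),-np.cos(ps),0])
print("expected base far",proj(f,[*(p+X*.015)[:2],.09]),"sides",proj(f,[*(p+Y*.015)[:2],.09]),proj(f,[*(p-Y*.015)[:2],.09]))
m=mask(f,[105,120,40],[130,255,255],(280,195,360,250)); ys,xs=m.nonzero(); print("seen top row",ys.min(),"cols at 235",xs[ys==235].min(),xs[ys==235].max())
# target outline: left/right/far lines of the white square, at z=.009
w=mask(f,[0,0,190],[179,60,255],(275,160,365,232)); ys,xs=w.nonzero()
l=xs[(xs<300)]; print("far line rows",[np.flatnonzero(w[160:180,c])[[0,-1]]+160 for c in (300,330,350) if w[160:180,c].any()])
print("r190 cols",np.flatnonzero(w[190]),"r210",np.flatnonzero(w[210]))
t=np.array([.5702,.0299]);a=np.radians(-15.4);R=np.array([[np.cos(a),-np.sin(a)],[np.sin(a),np.cos(a)]])
for k in ((41,102),(95,102)): print(k,proj(f,[*(t+R@np.array(k)/1000),.009]).round(1))
for k in ((41,75),(95,75)): print(k,proj(f,[*(t+R@np.array(k)/1000),.009]).round(1))
E
```

```text
expected base far [319.48218824 209.21621917] sides [345.34242749 233.88675613] [293.67664607 233.90615643]
seen top row 213 cols at 235 294 345
far line rows [array([166, 169]), array([166, 169]), array([166, 169])]
r190 cols [287 288 289 290 354 355 356 357 360] r210 [287 288 289 290 353 354 355 356]
(41, 102) [287.7 166.6]
(95, 102) [355.1 166.7]
(41, 75) [288.5 199. ]
(95, 75) [354.2 199.2]
```

Emit:
{"api": "jog_arm", "payload": {"plan": [[[0,0.001,0.025,0.2,0.15],[0,0,0.025,0,0.15],[0,0,0.02,0,0.15],[0,0,0.005,0,0.15],[0,0,0,0,0.15],[0,0,0,0,0.15],[0,0,0,0,0.15]]]}}

```text
time_s: 11.25
eef_pos: [0.6571, 0.0845, 0.029]
orientation: [3.14, -0.001, 1.299]
wrist_force: [-0.5, -0.6, 0.3]
finger_gap: 0.339
finger_force: 10.0
```

```bash
python3 - <<'E'
from h import *; from station import robot
go(robot.get_obs(),656.1,85.4,21.8,74.6)
E
```

```text
at [657.1  84.5  29. ] yaw 74.45 q7 -0.69 t 11.2 | shift [ 0.6 -1.2  7.2] turn -0.2
```

Emit:
{"api": "jog_arm", "payload": {"plan": [[[0.0005,-0.0007,0.004,0,0.15],[0,0,0.0025,0,0.15],[0,0,0,0,0.15],[0,0,0,0,0.15]]]}}

```text
time_s: 11.65
eef_pos: [0.656, 0.0848, 0.0213]
orientation: [3.141, -0.0, 1.299]
wrist_force: [-0.7, -0.1, 2.5]
finger_gap: 0.341
finger_force: 10.0
```

```bash
python3 - <<'E'
from h import *; from station import robot
o=robot.get_obs(); go(o,656.1,85.4,21.8,74.6); print(np.array(o["wrist_force"]).round(1))
E
```

```text
at [656.   84.8  21.3] yaw 74.44 q7 -0.70 t 11.7 | shift [ 0.6 -0.1 -0.5] turn -0.2
[-0.7 -0.1  2.5]
```

Emit:
{"api": "jog_arm", "payload": {"plan": [[[0,0,0,0,0.5],[0,0,0,0,0.6],[0,0,0,0,0.6],[0,0,-0.01,0,0.6],[0,0,-0.03,0,0.6],[0,0,-0.03,0,0.6],[0,0,-0.03,0,0.8],[0.014,-0.035,0,0,0.8],[0.014,-0.035,0,0,0.8],[0.014,-0.035,0,0,0.8]]]}}

```text
time_s: 12.65
eef_pos: [0.565, 0.1541, 0.122]
orientation: [3.141, -0.0, 1.299]
wrist_force: [-1.0, 0.0, -0.3]
finger_gap: 0.785
finger_force: 0.0
```

Emit:
{"api": "jog_arm", "payload": {"plan": [[[0.014,-0.035,0,0,0.8],[0.014,-0.035,0,0,0.8],[0.014,-0.035,0,0,0.8],[0.014,-0.035,0,0,0.8],[0.014,-0.034,0,0,0.8],[0.014,-0.034,0,0,0.8],[0,0,0,-8.5,0.8],[0,0,0,-8.5,0.8],[0,0,0,-8.5,0.8],[0,0,0,0,0.8]]]}}

```text
time_s: 13.65
eef_pos: [0.3881, 0.2902, 0.1216]
orientation: [3.141, 0.0, 1.747]
wrist_force: [0.4, 0.8, 0.5]
finger_gap: 0.8
finger_force: 0.0
```

```bash
python3 - <<'E'
from h import *; from station import robot
f=snap(robot,"r1",389,290.5,50,102); T=robot.grab_frame("top"); np.save("pics/t2.npy",T,allow_pickle=True)
print(proj(f,[.389,.2905,.028]))
cv2.imwrite("pics/t2.png",cv2.resize(T["pixels"][130:270,230:380],None,fx=4,fy=4,interpolation=cv2.INTER_CUBIC)[:,:,::-1])
u=proj(f,[.389,.2905,.028])
for n,c,z in (("label",([0,0,150],[179,90,255]),.028),("top+sides",([5,110,60],[25,255,255]),.028)):
    b=blob(mask(f,*c,(u[0]-60,u[1]-60,u[0]+60,u[1]+60)),3); print(n,cen(b).round(1),rect(f,b,z))
E
```

```text
at [388.2 290.2 121.6] yaw 99.75 q7 -0.69 t 13.7 | shift [ 0.2  0.8 71.6] turn -2.2
[320.89823714 197.178182  ]
label [321.  198.7] [389.4 289.2  23.1  16.9  15.5]
top+sides [320.9 194.9] [388.6 292.1  36.9  35.3  15.1]
```

View pics/r1.png

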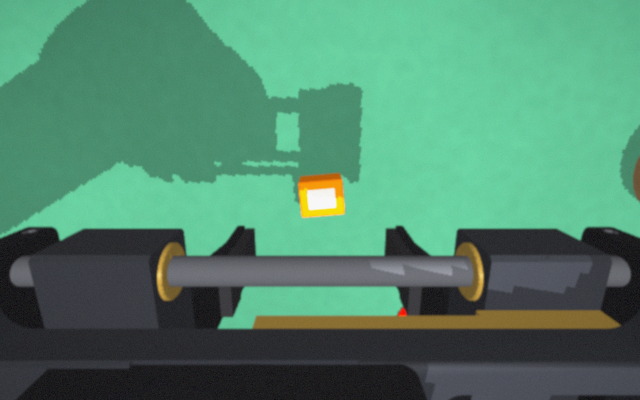

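View pics/t2.png

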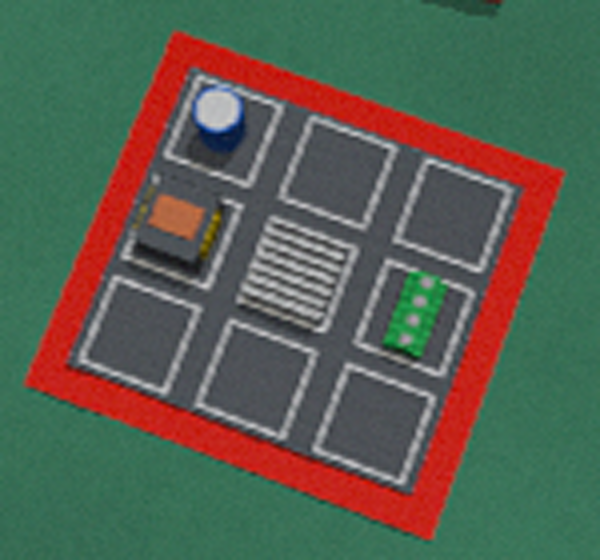

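The wrist view shows the relay at (321,197), label up, turned about 15° and centred between the fingers. The top crop shows the capacitor standing in the back outline behind the transformer (218,115 top; 225,140 base). Turning to fit and gripping the relay.

Emit:
{"api": "jog_arm", "payload": {"plan": [[[0,0.0005,0.02,-5.5,0.8],[0,0,0.03,0,0.8],[0,0,0.03,0,0.8],[0,0,0.025,0,0.8],[0,0,0.01,0,0.8],[0,0,0,0,0.8],[0,0,0,0,0.8]]]}}

```text
time_s: 14.45
eef_pos: [0.3891, 0.2907, 0.007]
orientation: [3.141, -0.0, 1.839]
wrist_force: [0.5, 1.1, -0.7]
finger_gap: 0.796
finger_force: 0.0
```

```bash
python3 - <<'E'
from h import *; from station import robot
go(robot.get_obs(),389,289.8,5,105.3)
T=np.load("pics/t2.npy",allow_pickle=True).item()
w=T; b=blob(mask(T,[0,0,130],[179,80,255],(275,148,296,164)),0); (e,ax,_)=cv2.fitEllipse(b); q=onz(T,[e],.051)[0]*1000; print("captop px",e,ax,"world",q,"want 655.7 84.1")
hs=mask(T,[0,0,110],[179,70,255],(290,183,320,214)); hs=cv2.morphologyEx(hs,cv2.MORPH_CLOSE,np.ones((3,3),np.uint8)); b=blob(cv2.morphologyEx(hs,cv2.MORPH_OPEN,np.ones((4,4),np.uint8))); print("hs",rect(T,b,.033))
E
```

```text
at [389.1 290.7   7. ] yaw 105.37 q7 -0.73 t 14.4 | shift [-0.9 -0.3  2. ] turn 0.1
captop px (283.68145751953125, 155.39675903320312) (11.761601448059082, 17.997201919555664) world [659.03873667  85.56915939] want 655.7 84.1
hs [563.4  25.9  56.2  57.6 -16.1]
```

Emit:
{"api": "jog_arm", "payload": {"plan": [[[-0.001,0,0.002,0,0.8],[0,0,0,0,0.5],[0,0,0,0,0.4],[0,0,0,0,0.3],[0,0,0,0,0.2],[0,0,0,0,0.2],[0,0,0,0,0.2],[0,0,0,0,0.2]]], "squeeze": 10}}

```text
time_s: 15.25
eef_pos: [0.3889, 0.2892, 0.0041]
orientation: [3.142, 0.0, 1.84]
wrist_force: [-0.2, -1.2, 1.9]
finger_gap: 0.414
finger_force: 10.0
```

```bash
python3 - <<'E'
from h import *; from station import robot
o=robot.get_obs(); print(o["finger_gap"]*87,o["finger_force"]); go(o,484.7,-24.4,100,164.6)
E
```

```text
36.03025118581638 9.999971340293996
at [388.9 289.2   4.1] yaw 105.43 q7 -0.73 t 15.2 | shift [-327.8    8.9  -95.9] turn -59.2
```

Emit:
{"api": "jog_arm", "payload": {"plan": [[[0,0,-0.032,0,0.2],[0,0,-0.032,0,0.2],[0,0,-0.032,0,0.2],[-0.036,0.001,0,0,0.2],[-0.036,0.001,0,0,0.2],[-0.036,0.001,0,0,0.2],[-0.036,0.001,0,0,0.2],[-0.036,0.001,0,0,0.2],[-0.036,0.001,0,0,0.2],[-0.036,0.001,0,0,0.2]]]}}

```text
time_s: 16.25
eef_pos: [0.4628, 0.0466, 0.1001]
orientation: [3.141, 0.0, 1.84]
wrist_force: [-0.4, 0.3, 0.8]
finger_gap: 0.41
finger_force: 10.0
```

Emit:
{"api": "jog_arm", "payload": {"plan": [[[-0.038,0.001,0,0,0.2],[-0.037,0.001,0,0,0.2],[0,0,0,-8.5,0.2],[0,0,0,-8.5,0.2],[0,0,0,-8.5,0.2],[0,0,0,-8.5,0.2],[0,0,0,-8.5,0.2],[0,0,0,-8.5,0.2],[0,0,0,-8.2,0.2],[0,0,0,0,0.2]]]}}

```text
time_s: 17.25
eef_pos: [0.4844, -0.0236, 0.0999]
orientation: [3.142, -0.0, 2.876]
wrist_force: [0.0, 0.2, 0.2]
finger_gap: 0.416
finger_force: 10.0
```

```bash
python3 - <<'E'
from h import *; from station import robot
f=snap(robot,"r2",484.7,-24.4,14,164.6)
E
```

```text
at [484.5 -23.7 100. ] yaw 164.45 q7 1.14 t 17.3 | shift [-0.4 -0.7 86. ] turn -0.1
```

View pics/r2.png

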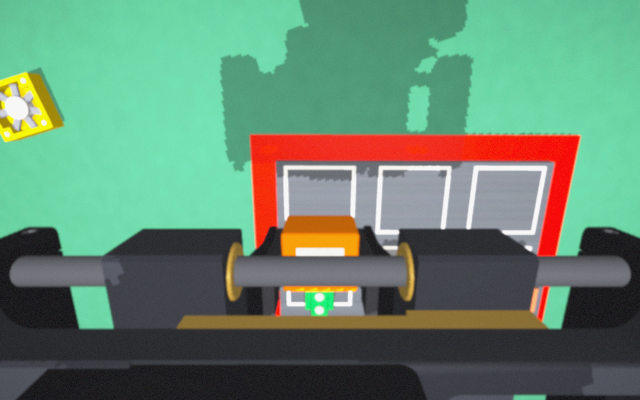

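The wrist view shows the relay held square at (320,250), over its outline at (320,200), with the terminal block just behind it. I'll check the in-hand offset.

```bash
python3 - <<'E'
from h import *; from station import robot
f=np.load("pics/r2.npy",allow_pickle=True).item(); o=robot.get_obs()
p=np.array(o["eef_pos"]); ps=o["orientation"][2]; X=np.array([np.cos(ps),np.sin(ps),0]);Y=np.array([np.sin(ps),-np.cos(ps),0])
for z in (.0958,.1238): print(z,[proj(f,[*(p+X*.015+Y*s)[:2],z]).round(1).tolist() for s in (-.018,.018)])
hsv=cv2.cvtColor(f["pixels"],cv2.COLOR_RGB2HSV)
m=mask(f,[5,110,60],[25,255,255],(265,200,375,262)); cs=[(r,np.flatnonzero(m[r])[[0,-1]].tolist()) for r in (220,230,240)]; print(cs,[int(m[:,c].argmax()) for c in (292,305,320,335,350)])
print("V at col 320",hsv[212:252:2,320,2])
w=mask(f,[0,0,180],[179,60,255],(275,160,365,232)); print("r185",np.flatnonzero(w[185]),"r205",np.flatnonzero(w[205]),"c320",np.flatnonzero(w[:,305]))
t=np.array([.5702,.0299]);a=np.radians(-15.4);R=np.array([[np.cos(a),-np.sin(a)],[np.sin(a),np.cos(a)]])
for k in ((-95,-48),(-95,-102),(-68,-48),(-68,-102)): print(k,proj(f,[*(t+R@np.array(k)/1000),.009]).round(1))
E
```

```text
0.0958 [[287.4, 214.4], [353.5, 214.7]]
0.1238 [[281.5, 233.4], [359.6, 233.8]]
[(220, [268, 353]), (230, [282, 358]), (240, [280, 360])] [216, 216, 216, 216, 216]
V at col 320 [172 160 184 189 191 189 191 191 190 192 212 245 247 247 247 247 247 247
 243 246]
r185 [283 284 285 286 287 288 351 352 353 354 355 356] r205 [283 284 285 286 287 288 289 350 351 352 353 354 355] c320 [165 166 167 168 169]
(-95, -48) [353.6 166.4]
(-95, -102) [285.5 166.2]
(-68, -48) [352.6 199.2]
(-68, -102) [286.3 199. ]
```

Emit:
{"api": "jog_arm", "payload": {"plan": [[[0,-0.0007,0.025,0,0.2],[0,0,0.025,0,0.2],[0,0,0.022,0,0.2],[0,0,0.008,0,0.2],[0,0,0,0,0.2],[0,0,0,0,0.2],[0,0,0,0,0.2]]]}}

```text
time_s: 18.0
eef_pos: [0.4852, -0.0243, 0.0212]
orientation: [3.142, 0.002, 2.873]
wrist_force: [0.2, 0.4, -0.2]
finger_gap: 0.41
finger_force: 10.0
```

```bash
python3 - <<'E'
from h import *; from station import robot
go(robot.get_obs(),484.2,-24.3,13.3,164.6)
E
```

```text
at [485.2 -24.3  21.2] yaw 164.59 q7 1.05 t 18.0 | shift [ 1.  -0.2  7.9] turn -0.0
```

Emit:
{"api": "jog_arm", "payload": {"plan": [[[0.0006,0,0.005,0,0.2],[0,0,0.0025,0,0.2],[0,0,0,0,0.2],[0,0,0,0,0.2],[0,0,0,0,0.5],[0,0,0,0,0.65],[0,0,0,0,0.65],[0,0,-0.01,0,0.65],[0,0,-0.03,0,0.65],[0,0,-0.03,0,0.65]]]}}

```text
time_s: 19.0
eef_pos: [0.4833, -0.0238, 0.0837]
orientation: [3.141, -0.001, 2.874]
wrist_force: [0.7, -0.5, 0.4]
finger_gap: 0.645
finger_force: 0.0
```

```bash
python3 - <<'E'
from h import *; from station import robot
go(robot.get_obs(),387.5,-323.5,100,0)
E
```

```text
at [483.3 -23.8  83.7] yaw 164.66 q7 1.12 t 19.0 | shift [  13.1 -314.4  -16.3] turn -15.3
```

Emit:
{"api": "jog_arm", "payload": {"plan": [[[0,0,-0.03,0,0.65],[0.002,-0.035,0,0,0.65],[0.002,-0.035,0,0,0.65],[0.002,-0.035,0,0,0.65],[0.002,-0.035,0,0,0.65],[0.001,-0.035,0,0,0.65],[0.001,-0.035,0,0,0.65],[0.001,-0.035,0,0,0.65],[0.001,-0.035,0,0,0.65],[0.001,-0.034,0,0,0.65]]]}}

```text
time_s: 20.0
eef_pos: [0.3876, -0.3248, 0.1135]
orientation: [-3.141, 0.001, 2.874]
wrist_force: [0.2, 0.4, 0.2]
finger_gap: 0.651
finger_force: 0.0
```

Emit:
{"api": "jog_arm", "payload": {"plan": [[[0,0,0,8.5,0.65],[0,0,0,8.5,0.65],[0,0,0,8.5,0.65],[0,0,0,8.5,0.65],[0,0,0,8.5,0.65],[0,0,0,8.5,0.65],[0,0,0,8.5,0.65],[0,0,0,8.5,0.65],[0,0,0,8.5,0.65],[0,0,0,0,0.65]]]}}

```text
time_s: 21.0
eef_pos: [0.3883, -0.3234, 0.1133]
orientation: [3.141, 0.0, 1.536]
wrist_force: [0.1, 0.1, 0.3]
finger_gap: 0.651
finger_force: 0.0
```

```bash
python3 - <<'E'
from h import *; from station import robot
f=snap(robot,"f1",387.5,-323.5,100,88); T=robot.grab_frame("top"); np.save("pics/t3.npy",T,allow_pickle=True)
u=proj(f,[.3875,-.3235,.012]); print(u)
b=blob(mask(f,[0,0,0],[179,255,70],(u[0]-40,u[1]-40,u[0]+40,u[1]+40)),9); print("fan",cen(b).round(1),rect(f,b,.012))
b=blob(mask(f,[0,0,150],[179,60,255],(u[0]-14,u[1]-14,u[0]+14,u[1]+14))); print("hub",cen(b).round(1),onz(f,[cen(b)],.012)*1000)
b=blob(mask(T,[0,0,0],[179,255,60],(435,276,465,306)),5); print("top fan",rect(T,b,.012))
a=cv2.resize(T["pixels"][130:270,230:380],None,fx=2.6,fy=2.6,interpolation=cv2.INTER_CUBIC); c=f["pixels"][36:400,120:520]
cv2.imwrite("pics/t3.png",np.hstack([a,c])[:,:,::-1])
E
```

```text
at [ 388.3 -323.4  113.2] yaw 88.34 q7 0.52 t 21.1 | shift [-0.1 -0.8 13.2] turn 0.3
[318.79177973 195.15891651]
fan [318.4 191.4] [ 387.4 -321.9   38.6   40.2    1.3]
hub [318.6 195. ] [[ 387.37769222 -323.37302143]]
top fan [ 386.9 -319.7   40.3   41.2    1.6]
```

View pics/t3.png

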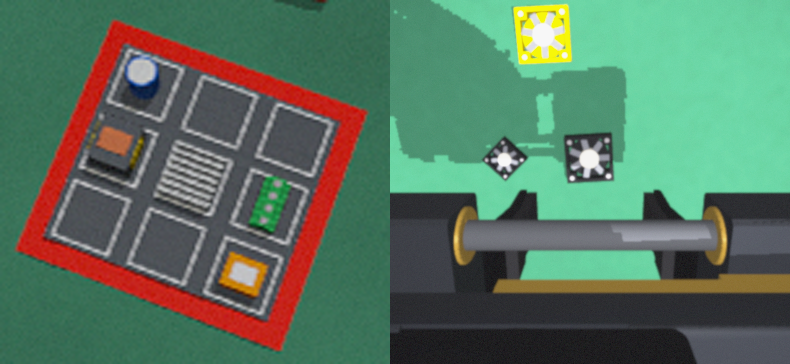

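The left part shows the relay square in its front outline, label up (243,273). The capacitor and heatsink are in place. The right part shows the larger black fan at (589,157) between the fingers, with the small one at (505,158) clear of them. The fan is turned 1.3°, so I turn to yaw 91.3 and go down.

Emit:
{"api": "jog_arm", "payload": {"plan": [[[0,-0.0008,0.02,-3,0.65],[0,0,0.03,0,0.65],[0,0,0.03,0,0.65],[0,0,0.02,0,0.65],[0,0,0.007,0,0.65],[0,0,0,0,0.65],[0,0,0,0,0.65]]], "squeeze": 8}}

```text
time_s: 21.8
eef_pos: [0.3879, -0.3239, 0.0066]
orientation: [3.141, 0.001, 1.592]
wrist_force: [-0.4, -0.7, -0.2]
finger_gap: 0.65
finger_force: 0.0
```

```bash
python3 - <<'E'
from h import *; from station import robot
go(robot.get_obs(),387.4,-323.4,3,91.3)
E
```

```text
at [ 387.9 -323.9    6.6] yaw 91.20 q7 0.52 t 21.8 | shift [ 0.5 -0.4  3.6] turn -0.1
```

Emit:
{"api": "jog_arm", "payload": {"plan": [[[0.0005,-0.0003,0.003,0,0.65],[0,0,0,0,0.55],[0,0,0,0,0.4],[0,0,0,0,0.3],[0,0,0,0,0.3],[0,0,0,0,0.3],[0,0,0,0,0.3],[0,0,0,0,0.3]]], "squeeze": 8}}

```text
time_s: 22.6
eef_pos: [0.3871, -0.3231, 0.0029]
orientation: [3.141, 0.0, 1.591]
wrist_force: [-0.9, 0.8, 5.9]
finger_gap: 0.456
finger_force: 8.0
```

```bash
python3 - <<'E'
from h import *; from station import robot
o=robot.get_obs(); print(o["finger_gap"]*87,o["finger_force"]); go(o,570.2,29.9,120,74.6)
E
```

```text
39.63639827622085 8.000182807445526
at [ 387.1 -323.1    2.9] yaw 91.13 q7 0.51 t 22.6 | shift [ 349.3  190.  -117.1] turn 16.5
```

Emit:
{"api": "jog_arm", "payload": {"plan": [[[0,0,-0.03,0,0.3],[0,0,-0.04,0,0.3],[0,0,-0.04,0,0.3],[0.032,0.021,0,0,0.3],[0.032,0.021,0,0,0.3],[0.032,0.021,0,0,0.3],[0.032,0.021,0,0,0.3],[0.032,0.021,0,0,0.3],[0.032,0.021,0,0,0.3],[0.032,0.021,0,0,0.3]]]}}

```text
time_s: 23.6
eef_pos: [0.53, -0.0948, 0.1124]
orientation: [-3.141, 0.0, 1.59]
wrist_force: [0.5, -0.1, -0.5]
finger_gap: 0.458
finger_force: 8.0
```

Emit:
{"api": "jog_arm", "payload": {"plan": [[[0.032,0.021,0,0,0.3],[0.032,0.021,0,8.2,0.3],[0,0,0,8.2,0.3],[0,0,0,0,0.3],[0,0,0,0,0.3]]]}}

```text
time_s: 24.1
eef_pos: [0.5698, -0.0321, 0.1121]
orientation: [-3.141, 0.001, 1.308]
wrist_force: [0.9, -0.9, -0.7]
finger_gap: 0.458
finger_force: 8.0
```

```bash
python3 - <<'E'
from h import *; from station import robot
f=snap(robot,"f2",570.2,29.9,36,74.6)
E
```

```text
at [569.8 -32.4 112.3] yaw 74.89 q7 -0.42 t 24.1 | shift [ 60.2 -15.8  76.3] turn 0.3
```

View pics/f2.png

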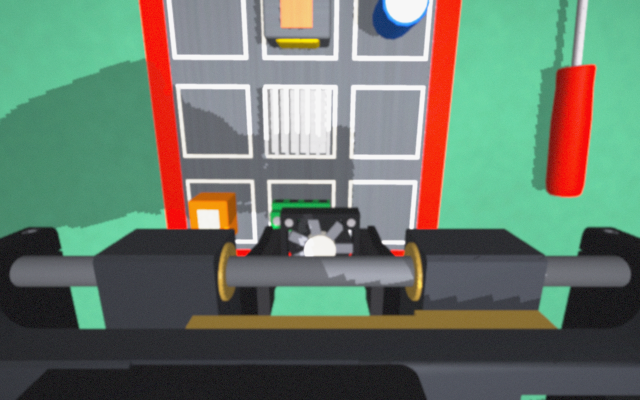

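The wrist view shows the fan held at (320,240), hub up. The heatsink is in its outline at (300,121), with the relay (214,215), the capacitor (400,15) and the terminal block (300,210). I'll measure the fan offset and the heatsink centre.

```bash
python3 - <<'E'
from h import *; from station import robot
f=np.load("pics/f2.npy",allow_pickle=True).item(); o=robot.get_obs()
for v in (180,200): t,R,y=plate(f,vmin=v)
h=f["pixels"].astype(int).sum(2)//3
print("row125",h[125,255:345].tolist()); print("col",h[78:165,300].tolist())
p=np.array(o["eef_pos"]); ps=o["orientation"][2]; X=np.array([np.cos(ps),np.sin(ps),0]);Y=np.array([np.sin(ps),-np.cos(ps),0])
print("fan far edge exp",[[proj(f,[*(p+X*.02+Y*s)[:2],z]).round(1).tolist() for s in (-.02,.02)] for z in (.1093,.1213)],"hub exp",proj(f,[*p[:2],.1213]))
print("fan col285,350",h[198:225,285].tolist(),h[198:225,350].tolist())
c=np.array([.5702,.0299])
for hh,s in ((.033,.024),(.009,.024),(.009,.027)):
    print(hh,s,[proj(f,[*(c+X[:2]*a*s+Y[:2]*b*s),hh]).round(1).tolist() for a,b in ((1,-1),(1,1),(-1,1),(-1,-1))])
E
```

```text
outlines [[68.0, -0.0], [-68.0, -0.0]] plate [570.2  29.7] yaw -15.41 sides [-15.1 -15.1] max res 0.5 dist ratio 1.008
outlines [[68.0, -0.0], [-68.0, -0.0]] plate [570.   29.5] yaw -15.24 sides [-15.3 -15.1] max res 0.4 dist ratio 1.007
row125 [154, 153, 149, 134, 116, 107, 107, 112, 186, 245, 247, 247, 243, 204, 164, 174, 214, 229, 237, 246, 247, 247, 246, 226, 174, 174, 216, 229, 235, 243, 247, 247, 247, 242, 199, 190, 221, 230, 234, 239, 247, 247, 247, 247, 231, 214, 225, 232, 234, 236, 244, 247, 247, 247, 244, 233, 232, 234, 233, 234, 241, 247, 247, 247, 247, 242, 235, 234, 233, 240, 246, 247, 247, 247, 247, 236, 173, 206, 246, 247, 247, 237, 168, 136, 130, 123, 130, 144, 147, 150]
col [153, 153, 153, 152, 153, 154, 199, 245, 247, 247, 239, 218, 218, 223, 224, 225, 224, 224, 225, 225, 222, 222, 222, 224, 225, 225, 225, 225, 226, 224, 225, 226, 225, 225, 223, 222, 222, 218, 216, 215, 216, 216, 215, 215, 213, 213, 212, 214, 215, 216, 214, 214, 212, 208, 207, 202, 201, 199, 198, 199, 198, 199, 198, 195, 196, 197, 201, 200, 200, 199, 198, 199, 202, 193, 175, 145, 173, 226, 241, 235, 193, 130, 108, 103, 102, 106, 108]
fan far edge exp [[[282.5, 206.5], [357.1, 206.6]], [[279.9, 213.5], [359.7, 213.6]]] hub exp [319.76179055 250.37858859]
fan col285,350 [95, 83, 68, 67, 66, 78, 92, 97, 86, 68, 43, 34, 33, 35, 38, 40, 44, 48, 45, 49, 53, 77, 116, 145, 158, 156, 137] [239, 239, 238, 237, 237, 238, 238, 236, 221, 161, 81, 39, 35, 33, 34, 38, 42, 47, 47, 57, 95, 146, 181, 190, 192, 194, 195]
0.033 0.024 [[264.0, 88.9], [331.4, 88.9], [330.8, 156.2], [266.8, 156.1]]
0.009 0.024 [[269.1, 90.6], [330.4, 90.7], [329.9, 152.0], [271.4, 152.0]]
0.009 0.027 [[265.1, 86.6], [334.3, 86.6], [333.5, 155.7], [267.9, 155.6]]
```

```bash
python3 - <<'E'
from h import *; from station import robot
f=np.load("pics/f2.npy",allow_pickle=True).item(); g=f["pixels"].astype(int).sum(2)//3
for c in (276,286,297,318): print(c,"rows80-94",g[80:95,c].tolist(),"rows148-164",g[148:165,c].tolist())
cv2.imwrite("pics/f2c.png",cv2.resize(f["pixels"][75:168,250:350],None,fx=6,fy=6,interpolation=cv2.INTER_CUBIC)[:,:,::-1])
E
```

```text
276 rows80-94 [150, 149, 149, 158, 214, 246, 247, 247, 247, 247, 247, 247, 247, 247, 247] rows148-164 [231, 229, 230, 229, 229, 227, 229, 235, 240, 232, 187, 127, 107, 105, 109, 107, 107]
286 rows80-94 [147, 149, 149, 150, 198, 245, 247, 247, 247, 247, 247, 247, 247, 247, 247] rows148-164 [230, 231, 230, 230, 225, 222, 224, 235, 239, 233, 189, 129, 106, 107, 107, 103, 106]
297 rows80-94 [153, 150, 152, 153, 201, 245, 247, 247, 247, 247, 247, 247, 247, 247, 247] rows148-164 [228, 229, 228, 229, 228, 226, 227, 233, 239, 233, 191, 129, 108, 107, 105, 106, 105]
318 rows80-94 [149, 152, 149, 153, 199, 245, 247, 247, 247, 247, 247, 247, 247, 247, 247] rows148-164 [231, 232, 231, 231, 229, 226, 226, 232, 239, 239, 211, 137, 108, 110, 107, 105, 107]
```

View pics/f2c.png

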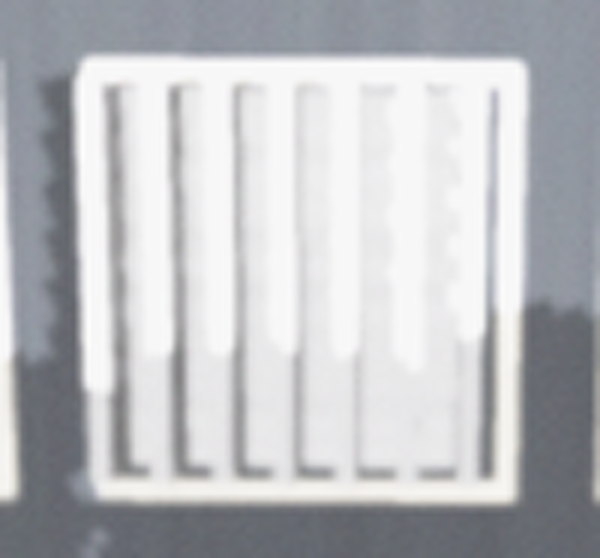

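The crop shows the heatsink filling the outline evenly, within about 1 mm. The fan goes to its centre.

Emit:
{"api": "jog_arm", "payload": {"plan": [[[0.03,-0.008,0,0,0.3],[0.031,-0.008,0,0.3,0.3],[0,0,0.02,0,0.3],[0,0,0.025,0,0.3],[0,0,0.018,0,0.3],[0,0,0.004,0,0.3],[0,0,0,0,0.3],[0,0,0,0,0.3]]]}}

```text
time_s: 24.95
eef_pos: [0.5714, 0.0314, 0.0466]
orientation: [3.14, -0.0, 1.299]
wrist_force: [0.3, 0.9, -0.3]
finger_gap: 0.458
finger_force: 8.0
```

```bash
python3 - <<'E'
from h import *; from station import robot
go(robot.get_obs(),569.9,30.4,36.3,74.6)
E
```

```text
at [571.4  31.4  46.6] yaw 74.44 q7 -0.59 t 24.9 | shift [-1.4 -1.2 10.3] turn -0.2
```

Emit:
{"api": "jog_arm", "payload": {"plan": [[[-0.001,-0.001,0.004,0,0.3],[0,0,0.004,0,0.3],[0,0,0,0,0.3],[0,0,0,0,0.3]]]}}

```text
time_s: 25.35
eef_pos: [0.5695, 0.0311, 0.0375]
orientation: [-3.142, 0.0, 1.299]
wrist_force: [0.0, 0.2, -1.1]
finger_gap: 0.457
finger_force: 8.0
```

```bash
python3 - <<'E'
from h import *; from station import robot
o=robot.get_obs(); go(o,569.9,30.4,36.3,74.6); print(np.array(o["wrist_force"]).round(1))
E
```

```text
at [569.5  31.1  37.5] yaw 74.44 q7 -0.59 t 25.4 | shift [-0.6  0.5  1.2] turn -0.2
[ 0.   0.2 -1.1]
```

Emit:
{"api": "jog_arm", "payload": {"plan": [[[-0.0005,0.0005,0.0012,0,0.3],[0,0,0,0,0.3],[0,0,0,0,0.3],[0,0,0,0,0.55],[0,0,0,0,0.6],[0,0,0,0,0.6],[0,0,-0.01,0,0.6],[0,0,-0.03,0,0.6],[0,0,-0.03,0,0.6],[0,0,-0.03,0,0.6]]]}}

```text
time_s: 26.35
eef_pos: [0.5699, 0.0306, 0.1383]
orientation: [3.141, -0.0, 1.299]
wrist_force: [0.4, 0.3, -0.1]
finger_gap: 0.597
finger_force: 0.0
```

Emit:
{"api": "jog_arm", "payload": {"plan": [[[-0.035,0,-0.01,0,0.6],[-0.035,0,-0.01,0,0.6],[-0.035,0,-0.01,0,0.6],[-0.02,0,-0.01,0,0.6],[0,0,0,0,0.6],[0,0,0,0,0.6]]]}}

```text
time_s: 26.95
eef_pos: [0.5366, -0.0896, 0.177]
orientation: [3.141, -0.0, 1.299]
wrist_force: [0.5, 1.2, -0.3]
finger_gap: 0.6
finger_force: 0.0
```

```bash
python3 - <<'E'
from h import *; from station import robot
f=snap(robot,"e1",570,30,36,74.6)
for v in (180,200): t,R,y=plate(f,vmin=v)
loc=lambda q:(R.T@(q-t)).round(1)
def near(x,y,z,r): u=proj(f,[x,y,z]); return (u[0]-r,u[1]-r,u[0]+r,u[1]+r)
b=blob(mask(f,[0,0,150],[179,60,255],near(.570,.030,.045,9))); print("hub",loc(onz(f,[cen(b)],.045)[0]*1000))
b=blob(mask(f,[0,0,0],[179,255,85],near(.570,.030,.045,32)),7); r=rect(f,b,.045); print("fan",r,loc(r[:2]))
b=blob(mask(f,[0,0,130],[179,80,255],near(.6557,.0841,.051,14))); e=cv2.fitEllipse(b); print("cap",e[1],loc(onz(f,[e[0]],.051)[0]*1000))
b=blob(mask(f,[0,0,150],[179,90,255],near(.4847,-.0244,.037,13))); r=rect(f,b,.037); print("label",r,loc(r[:2]))
E
```

```text
at [536.5 -88.8 176.5] yaw 74.50 q7 -0.27 t 27.0 | shift [123.4   0.5 140.5] turn -0.1
outlines [[-68.0, -75.0], [68.0, -75.0], [0.0, -75.0], [-68.0, 0.0], [68.0, -0.0]] plate [570.4  29.5] yaw -15.47 sides [-15.6 -15.6 -15.6 -15.6 -15.6] max res 0.8 dist ratio 1.008
outlines [[68.0, -75.0], [0.0, -75.0], [-68.0, -75.0], [-68.0, -0.0], [68.0, 0.0]] plate [570.2  29.6] yaw -15.24 sides [-15.6 -14.4 -15.6 -15.6 -15.6] max res 0.7 dist ratio 1.007
hub [-1.2  0.8]
fan [565.3  43.4  40.7  18.5  21.7] [-8.4 12. ]
cap (28.594635009765625, 224.14407348632812) [ 73.7 -24.8]
label [482.4 -23.4  16.9  20.8 -15.6] [-70.8 -74.3]
```

View pics/e1.png

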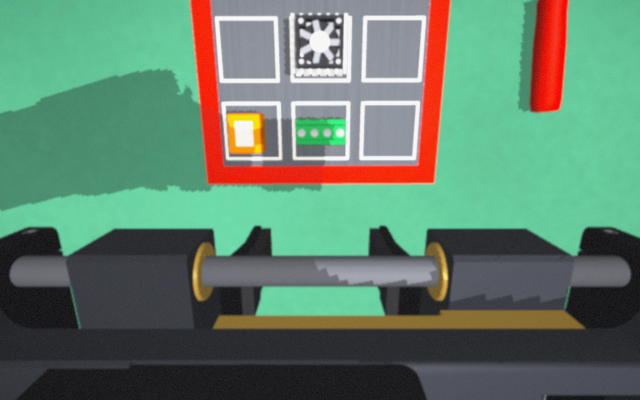

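The wrist view shows the fan on the heatsink (320,42) and the relay at (245,132). All the parts look square. The label reads nearly 3 mm toward the robot, so I'll look more directly over the relay, then over the capacitor.

Emit:
{"api": "jog_arm", "payload": {"plan": [[[-0.018,-0.034,0,0,0.6],[-0.018,-0.034,0,0,0.6],[0,0,0,0,0.6],[0,0,0,0,0.6],[0,0,0,0,0.6]]]}}

```text
time_s: 27.5
eef_pos: [0.4622, -0.1052, 0.1765]
orientation: [3.141, -0.0, 1.301]
wrist_force: [-0.6, 0.6, -0.1]
finger_gap: 0.601
finger_force: 0.0
```

```bash
python3 - <<'E'
from h import *; from station import robot
f=snap(robot,"e2",633,2,177,74.6)
t,R,y=plate(f,vmin=190)
loc=lambda q:(R.T@(q-t)).round(1)
def near(x,y,z,r): u=proj(f,[x,y,z]); return (u[0]-r,u[1]-r,u[0]+r,u[1]+r)
b=blob(mask(f,[0,0,150],[179,90,255],near(.4847,-.0244,.037,14))); r=rect(f,b,.037); print("label",r,loc(r[:2]))
b=blob(mask(f,[5,110,60],[25,255,255],near(.4847,-.0244,.037,30)),3); r=rect(f,b,.037); print("relay",r,loc(r[:2]))
P=onz(f,b,.037)*1000; L=(R.T@(P-t).T).T; print("extents at top plane",L.min(0),L.max(0)); P=onz(f,b,.009)*1000; L=(R.T@(P-t).T).T; print("at base",L.min(0),L.max(0))
u=proj(f,[.4847,-.0244,.03]).astype(int); print(u)
cv2.imwrite("pics/e2c.png",cv2.resize(f["pixels"][max(u[1]-50,0):u[1]+50,u[0]-60:u[0]+60],None,fx=5,fy=5,interpolation=cv2.INTER_CUBIC)[:,:,::-1])
E
```

```text
at [ 462.2 -105.3  176.4] yaw 74.54 q7 -0.16 t 27.6 | shift [149.  136.   -0.6] turn -0.1
outlines [[68.0, -75.0], [-68.0, -75.0]] plate [570.6  29.7] yaw -15.24 sides [-15.5 -15.5] max res 0.6 dist ratio 1.010
label [482.7 -23.9  17.1  22.1 -15.5] [-70.7 -74.8]
relay [482.6 -24.1  31.1  35.7 -15.5] [-70.7 -75. ]
extents at top plane [-86.23214431 -92.93115268] [-55.12122128 -57.08823853]
at base [-87.84053644 -93.35368181] [-53.86005021 -54.20474208]
[319  93]
```

View pics/e2c.png

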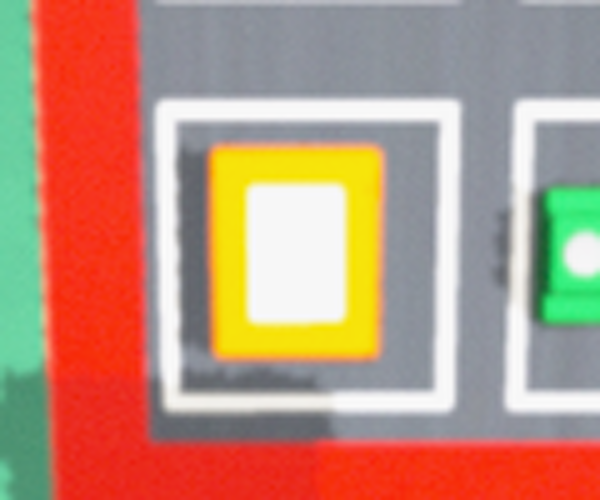

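The crop shows the relay at (297,252) in an outline centred at (308,256), so it is about 2 mm too near the robot. I'll nudge it true: squeezing along the plate's x with the gripper centred on the outline will centre it.

Emit:
{"api": "jog_arm", "payload": {"plan": [[[0.028,0,0.01,0,0.5],[0.028,0,0.01,0,0.5],[0.028,0.0005,0.01,-0.1,0.5],[0,0,0.03,0,0.5],[0,0,0.03,0,0.5],[0,0,0.02,0,0.5],[0,0,0,0,0.5],[0,0,0,0,0.5],[0,0,0,0,0.5]]]}}

```text
time_s: 28.45
eef_pos: [0.4854, -0.0253, 0.0676]
orientation: [3.14, -0.001, 1.301]
wrist_force: [-0.5, 0.8, 0.2]
finger_gap: 0.502
finger_force: 0.0
```

```bash
python3 - <<'E'
from h import *; from station import robot
o=robot.get_obs(); go(o,485.2,-24.5,16,74.6); print(o["finger_gap"])
E
```

```text
at [485.4 -25.3  67.6] yaw 74.55 q7 -0.42 t 28.4 | shift [ 0.7 -0.4 51.6] turn -0.0
0.5020410278394082
```

Emit:
{"api": "jog_arm", "payload": {"plan": [[[0.0007,-0.0003,0.02,0,0.5],[0,0,0.02,0,0.5],[0,0,0.011,0,0.5],[0,0,0,0,0.5],[0,0,0,0,0.5]]], "squeeze": 6}}

```text
time_s: 28.95
eef_pos: [0.4848, -0.0248, 0.0162]
orientation: [3.141, -0.0, 1.301]
wrist_force: [0.9, 0.6, 0.6]
finger_gap: 0.499
finger_force: 0.0
```

```bash
python3 - <<'E'
from h import *; from station import robot
o=robot.get_obs(); go(o,485.2,-24.5,16,74.6); print(o["finger_gap"],o["wrist_force"])
E
```

```text
at [484.8 -24.8  16.2] yaw 74.53 q7 -0.47 t 28.9 | shift [0.4 0.3 0.2] turn -0.1
0.49880820363555134 [0.90728206 0.59617223 0.55736888]
```

Emit:
{"api": "jog_arm", "payload": {"plan": [[[0.0003,0.0004,0,0,0.42],[0,0,0,0,0.36],[0,0,0,0,0.3],[0,0,0,0,0.3],[0,0,0,0,0.3],[0,0,0,0,0.3]]], "squeeze": 6}}

```text
time_s: 29.55
eef_pos: [0.4849, -0.0247, 0.0158]
orientation: [3.141, 0.0, 1.301]
wrist_force: [-1.3, -0.5, 5.6]
finger_gap: 0.345
finger_force: 6.0
```

Emit:
{"api": "jog_arm", "payload": {"plan": [[[0,0,0,0,0.42],[0,0,0,0,0.5],[0,0,0,0,0.5],[0,0,-0.02,0,0.5],[0,0,-0.03,0,0.5],[0,0,-0.03,0,0.5],[0,0,-0.04,0,0.5],[-0.028,0,-0.04,0,0.5],[-0.028,0,0,0,0.5],[-0.028,0,0,0,0.5]]]}}

```text
time_s: 30.55
eef_pos: [0.4625, -0.1066, 0.1767]
orientation: [3.139, 0.0, 1.301]
wrist_force: [0.1, -0.0, -0.2]
finger_gap: 0.499
finger_force: 0.0
```

```bash
python3 - <<'E'
from h import *; from station import robot
f=snap(robot,"e3",633,2,177,74.6)
t,R,y=plate(f,vmin=190); t=np.array([570.4,29.7])
loc=lambda q:(R.T@(q-t)).round(1)
u=proj(f,[.4847,-.0244,.037]); n=(u[0]-30,u[1]-30,u[0]+30,u[1]+30)
b=blob(mask(f,[5,110,60],[25,255,255],n),3); r=rect(f,b,.037); print("relay",r,loc(r[:2]))
E
```

```text
at [ 460.7 -111.6  175.8] yaw 74.26 q7 -0.16 t 30.6 | shift [156.1 135.   -1.2] turn -0.3
outlines [[68.0, -75.0], [-68.0, -75.0]] plate [570.8  29.4] yaw -15.46 sides [-15.4 -15.4] max res 0.5 dist ratio 1.007
relay [484.9 -24.8  30.6  36.5 -15.5] [-67.9 -75.3]
```

The relay is now centred to within 0.5 mm. Next I check the capacitor and fan from above.

Emit:
{"api": "jog_arm", "payload": {"plan": [[[0.03,0.027,0,0,0.5],[0.03,0.027,0,0,0.5],[0.03,0.027,0,0,0.5],[0.03,0.027,0,0,0.5],[0.03,0.027,0,0,0.5],[0,0,0,0,0.5],[0,0,0,0,0.5],[0,0,0,0,0.5]]]}}

```text
time_s: 31.4
eef_pos: [0.6317, 0.0021, 0.1752]
orientation: [-3.141, 0.001, 1.3]
wrist_force: [0.5, -0.2, 1.1]
finger_gap: 0.5
finger_force: 0.0
```

```bash
python3 - <<'E'
from h import *; from station import robot
f=snap(robot,"e4",590,-50,177,74.6)
t,R,y=plate(f,vmin=190)
loc=lambda q:(R.T@(q-np.array([570.4,29.7]))).round(1)
u=proj(f,[.6557,.0841,.051]); print(u)
n=(u[0]-22,u[1]-22,u[0]+22,u[1]+22); b=blob(mask(f,[105,100,40],[130,255,255],(u[0]-30,u[1]-30,u[0]+30,u[1]+30)),5); r=cv2.minEnclosingCircle(b); print("blue",r)
m=mask(f,[0,0,150],[179,60,255],n); k=np.zeros_like(m); cv2.drawContours(k,[b.reshape(-1,1,2)],-1,255,-1); c=blob(m&k); e=cv2.fitEllipse(c); print("captop",e[1],loc(onz(f,[e[0]],.051)[0]*1000))
h=proj(f,[.570,.030,.045]); print("fan px",h)
b=blob(mask(f,[0,0,150],[179,60,255],(h[0]-9,h[1]-9,h[0]+9,h[1]+9))); print("hub",loc(onz(f,[cen(b)],.045)[0]*1000))
cv2.imwrite("pics/e4c.png",cv2.resize(f["pixels"][30:230,140:400],None,fx=3,fy=3,interpolation=cv2.INTER_CUBIC)[:,:,::-1])
E
```

```text
at [631.7   1.8 175.5] yaw 74.46 q7 -0.50 t 31.4 | shift [-61.1 -26.3  -1.5] turn -0.1
outlines [[-68.0, -0.0], [68.0, -0.0], [68.0, 75.0], [-68.0, 75.0]] plate [569.6  29.7] yaw -15.56 sides [-15.5 -16.6 -15.5 -15.5] max res 0.5 dist ratio 1.004
[321.15457073  90.13367631]
blue ((321.46484375, 89.25390625), 18.808944702148438)
captop (30.15324592590332, 31.731422424316406) [67.6 76. ]
fan px [247.21274843 175.97461574]
hub [-0.7  1.4]
```

View pics/e4c.png

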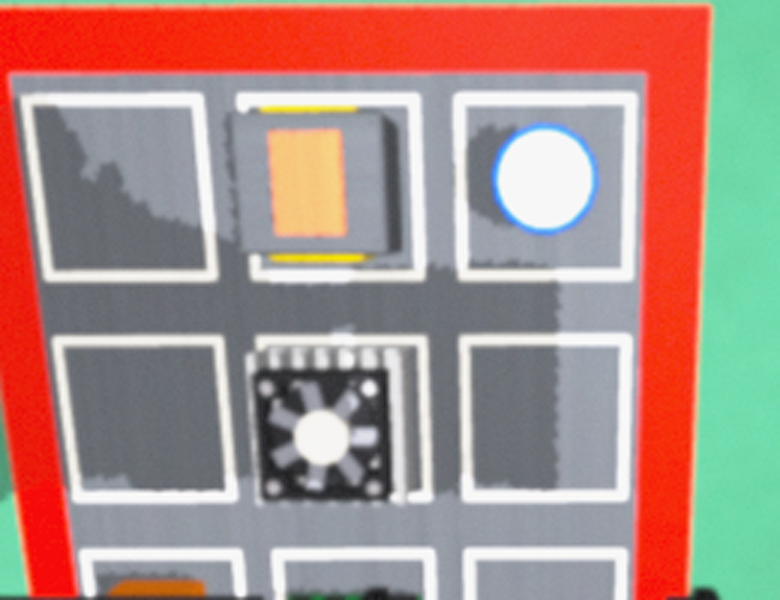

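The crop shows the capacitor in the middle of its outline (545,178), reading 67.6, 76 mm on the plate. The fan is squarely on the heatsink (320,435), within about 1 mm once perspective is allowed for. The gripper is clear, so I hand in.

```bash
python3 - <<'E'
from station import robot
print(robot.hand_in())
E
```

```text
the job is handed in; nothing more can be done
None
```

I placed all four parts and handed the job in at about 31 s: the heatsink, capacitor and relay each read within about 1 mm of their outline centres, and the fan sits hub up within about 1 mm of square on the heatsink.

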